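# Tap three inlays home in order

### The arm

A 7-joint arm with a two-finger parallel gripper is mounted at the origin on the work surface. World frame = base frame: x ahead of the robot, y to its left, z up, the work surface at z = 0. Lengths are in m, angles in rad, forces in N, time in s.
With the tool pointing down it reaches from about 0.4 to 0.85 m from the base axis. Payload 10.4 kg.
Tool frame: the origin (TCP) lies midway between the tips of the shut fingers; the grasp point (between the pads) lies 19 mm behind it (manip.tcp_to_grasp is the distance from the TCP to the grasp point, in m); x points along the fingers, y is the direction in which the jaws open and shut, and the axes are right-handed (so a half turn about x gives the same grasp; the last joint's range is limited). The gripper opens to 85 mm and grips with 20 to 120 N. Pads are 22 mm wide; open, the fingers measure 114 mm over their backs; the gripper's body (76 mm by 85 mm) begins 54 mm behind the grasp point. The pads swing forward as they close: fully open they stand 13 mm farther back than shut.
Start: joints at [1.237, 0.332, -0.065, 1.46, 0.022, 1.35, -0.088], TCP at [0.191, -0.595, 0.231] pointing down, gripper open.
Joint ranges: [-2.6, 2.6], [-0.5, 2.12], [-1.47, 1.34], [0.16, 2.42], [-1.27, 4.41], [0.06, 2.06], [-2.6, 2.6]. Speed limits (rad/s): [2.22, 2.22, 2.79, 2.79, 3.14, 3.14, 3.14].

### API

Orientations are given as a unit quaternion [x, y, z, w].
In Python, from workcell import monitor, viewer, manip gives the robot as it stands. The module is installed in compiled form; this text tells all that it offers.
- The arm moves only by the tool send_rows, never from a script. Its arguments are lists of equal length, an entry for each row: "grip": the closure in counts, from 0 (fully open) to 255 (shut); "offset": the shift along the tool's x, y, z in mm, a list of three; "twist": the turn about the tool's x in degrees. In form: {"grip": [grip, ...], "offset": [[tx, ty, tz], ...], "twist": [twist, ...]}. A call has exactly 5 rows; each row is the pose to reach, as a shift and turn from the pose commanded when the call began, along the tool's axes at that moment; what a row does not reach only later rows make up. A row lasts 1/12 s, in which the tool goes at most 41.7 mm and 7.16 degrees, less where a joint would pass 70% of its speed; a pose out of reach is approached as far as the arm can. A call with a gripper value outside its range is refused whole. The fingers move at their own pace and stop on an object; "newtons" is the grip in N (left out, the last holds). Time passes only in rows, so rows that repeat a pose let the fingers close, or fill a call up. It gives the time, the measured TCP pose, the force and the opening at its end, in the units of the state.
- monitor.get_obs(): the state, without advancing time (a new reading comes with each control period).
- viewer.camera(name): name is "side" or "top" or "wrist"; returns (picture, depth): 420x560x3 uint8, blue, green, red; 420x560 float32, m along the optical axis (not along the pixel's ray), 0 where there is no reading.
- viewer.camera_model(name): a dict with "camera_matrix" (3x3 intrinsics, pixels), "distortion" ([k1, k2, p1, p2, k3] as OpenCV has them; the pictures are not rectified), "R" (3x3) and "t" (3): a world point X has camera coordinates R X + t; the wrist camera has in their place "mount" (4x4, takes a point from camera to tool coordinates, whose origin is the TCP and whose axes are the tool frame's). Camera axes: x right, y down, z forward; pixel columns grow to the right and rows downward; lengths in m; the calibration is good to about 2 mm. A picture is of the moment at which its call begins: read the wrist's pose just before it. camera_model takes no time and is no camera call.
- manip.hand_in(): hands the job in, once; it reports no verdict.
Trained networks look in the newest picture that a camera, given by its name, has taken for a name from the list of things; names that differ only in an ending like _2 or _b are one class to them, and where a whole thing is asked for, a point or a joint stands for the part that bears it (a point fixed in the world has none). Each returns a list of dicts, best first, with "score" (0 to 1); they miss things now and then, are a little off and sometimes report something else, mostly with a low value. They report only what shows in the picture. A call takes as long as a camera call. They do not tell look-alikes from the thing itself.
- viewer.recognise(target, camera): "box" ([left, top, width, height] in pixels, round what is visible of it).
- viewer.regions_of(target, camera): "region" (420x560 bool, what is visible of it) and "box" ([left, top, width, height] in pixels, round what is visible of it).
- viewer.spot_point(target, camera): "position" ([column, row] in pixels: a listed point, or the origin of a listed thing).
The state is a dict: "clock": time; "joint_pos": joint angles; "joint_velocities": joint speeds; "tau": joint torques, N m; "position": TCP position; "ee_rot": TCP orientation; "ft_force": force on the tool from outside, world axes, zero at the start; "torque": the same for the moment, N m; "grip_width": opening from 0.0 (shut) to 1.0 (fully open).
Only numpy, scipy, OpenCV 4.12 (cv2) and the standard library are available. Lean on these libraries where they do the work, as an engineer would, in place of code of your own. Each camera call takes 0.05 s, during which the arm holds its last target.

### The job

Each of the four red lacquered boxes has a round inlay standing up from its lid: with a fingertip, gently press the black inlay all the way down, then the yellow one, then the white one, in that order. The green inlay is only a trial fit: leave it standing up as it is. Pick nothing up, and leave the boxes and everything else on the bench where they stand.

Things in the scene. Friction and masses are not known exactly. Their poses are not given: they have to be found in the camera images.
- box_black: Loose octagonal red lacquered box that carries the black inlay: 92 mm across the flats of its lid, lid top 50 mm above the bench, 0.6 kg. Solid, its lid is fixed. Origin: centre of its underside; z up.
- inlay_black (a joint): How far the black inlay is pressed in, in m, along its box's downward axis: 0 = highest (top 15 mm above the lid), 0.008 = home (top 7 mm above the lid). At home it meets a sprung cushion that gives up to 6.5 mm more (4 N at first, 17 N fully squeezed, then hard) and springs back when released. A tight push fit: it slides at about 2.5 N and stays where it is left. It starts between 0 and 0.0015.
- inlay_black_top (a point): Centre of the flat top of the black inlay, a round black button 32 mm in diameter (flat part 27 mm) in the middle of its box's lid; moves down with it. Axes as its box's.
- box_yellow: Loose octagonal red lacquered box that carries the yellow inlay: 92 mm across the flats of its lid, lid top 60 mm above the bench, 0.6 kg. Solid, its lid is fixed. Origin: centre of its underside; z up.
- inlay_yellow (a joint): How far the yellow inlay is pressed in, in m, along its box's downward axis: 0 = highest (top 15 mm above the lid), 0.008 = home (top 7 mm above the lid). At home it meets a sprung cushion that gives up to 6.5 mm more (4 N at first, 17 N fully squeezed, then hard) and springs back when released. A tight push fit: it slides at about 2.5 N and stays where it is left. It starts between 0 and 0.0015.
- inlay_yellow_top (a point): Centre of the flat top of the yellow inlay, a round yellow button 32 mm in diameter (flat part 27 mm) in the middle of its box's lid; moves down with it. Axes as its box's.
- box_white: Loose octagonal red lacquered box that carries the white inlay: 92 mm across the flats of its lid, lid top 70 mm above the bench, 0.6 kg. Solid, its lid is fixed. Origin: centre of its underside; z up.
- inlay_white (a joint): How far the white inlay is pressed in, in m, along its box's downward axis: 0 = highest (top 15 mm above the lid), 0.008 = home (top 7 mm above the lid). At home it meets a sprung cushion that gives up to 6.5 mm more (4 N at first, 17 N fully squeezed, then hard) and springs back when released. A tight push fit: it slides at about 2.5 N and stays where it is left. It starts between 0 and 0.0015.
- inlay_white_top (a point): Centre of the flat top of the white inlay, a round white button 32 mm in diameter (flat part 27 mm) in the middle of its box's lid; moves down with it. Axes as its box's.
- box_green: Loose octagonal red lacquered box that carries the green inlay: 92 mm across the flats of its lid, lid top 60 mm above the bench, 0.6 kg. Solid, its lid is fixed. Origin: centre of its underside; z up.
- inlay_green (a joint): How far the green inlay is pressed in, in m, along its box's downward axis: 0 = highest (top 15 mm above the lid), 0.008 = home (top 7 mm above the lid). At home it meets a sprung cushion that gives up to 6.5 mm more (4 N at first, 17 N fully squeezed, then hard) and springs back when released. A tight push fit: it slides at about 2.5 N and stays where it is left. It starts between 0 and 0.0015.
- inlay_green_top (a point): Centre of the flat top of the green inlay, a round green button 32 mm in diameter (flat part 27 mm) in the middle of its box's lid; moves down with it. Axes as its box's.
- knife: Bystander, leave alone. Loose carving knife, 155 mm long, 15 mm high, lying along its x axis between the boxes; origin near its middle, on the bench.
- cup: Bystander, leave alone. Loose open red cup, 56 mm across, 80 mm high; origin under its centre.
- jar: Bystander, leave alone. Loose closed jar, 60 mm across, 75 mm high; origin under its centre.
- mallet: Bystander, leave alone. Loose wooden hammer, 220 mm long, lying along its x axis on the right; origin on the bench under its length.
- spatula: Bystander, leave alone. Loose spatula, 200 mm long, lying along its x axis on the left; origin on the bench under its length.
- brush: Bystander, leave alone. Loose brush, 180 mm long, lying along its x axis beyond the boxes; origin on the bench under its length.
- wax: Bystander, leave alone. Loose pale wax block, 50 x 35 x 22 mm, in the gap between the boxes; origin under its centre.
There are look-alikes about, which are no part of the job. Leave any blue look-alike of the box_black alone.

How it is judged:
By the outcome, as a careful person would: the job done as asked, in the order asked, and still so for the second after the job is handed in, with the robot touching nothing.
It also fails if it takes over 58 s, if anything falls off the work surface, if the arm or the gripper's body presses on something with over 40 N, if the wrist force passes 120 N, or if a joint passes its speed limit or range.

## Working session

There is one attempt and no reset: what is moved stays moved. The work goes in short steps, Python scripts to look and compute and a tool call to move; the robot and the scene stay as the last step left them, time stands still between calls to the robot, and variables do not carry over. Pictures are saved under pics/ and viewed, and the job is handed in when it is done.

Besides the shell and the picture viewer there is one more tool, called after "Request:" in YAML: its name, and indented under it one key for each argument. send_rows: Moves the arm, as the interface text tells. Its arguments: {"type":"object","properties":{"grip":{"type":"array","items":{"type":"number"}},"offset":{"type":"array","items":{"type":"array","items":{"type":"number"}}},"twist":{"type":"array","items":{"type":"number"}},"newtons":{"type":"number"}},"required":["grip","offset","twist"]}

```bash
mkdir -p pics
cat > h.py <<'E'
import numpy as np, cv2
from workcell import monitor, viewer, manip
def pix2world(name,uv,z=None,depth=None):
    m=viewer.camera_model(name);K=np.array(m["camera_matrix"]);d=np.array(m["distortion"])
    p=cv2.undistortPoints(np.array([[uv]],float),K,d)[0,0];r=np.array([p[0],p[1],1.])
    R=np.array(m["R"]);t=np.array(m["t"])
    if z is None: return R.T@(r*depth-t)
    o=-R.T@t;w=R.T@r;return o+w*(z-o[2])/w[2]
E
python3 - <<'E'
from h import *
o=monitor.get_obs();print({k:np.round(v,3) for k,v in o.items()})
for c in ("side","top"):
    im,d=viewer.camera(c);cv2.imwrite(f"pics/{c}0.png",im);np.save(c+"_d.npy",d);np.save(c+"_i.npy",im)
    for n in ("black","yellow","white","green"):
        for r in viewer.spot_point(f"inlay_{n}_top",c)[:3]:
            u=r["position"];dd=d[int(u[1]),int(u[0])]
            print(c,n,np.round(r["score"],2),np.round(u,1),np.round(pix2world(c,u,depth=dd),4))
E
```

```text
{'clock': np.float64(0.0), 'joint_pos': array([ 1.237,  0.333, -0.065,  1.461,  0.022,  1.35 , -0.089]), 'joint_velocities': array([-0.001,  0.002,  0.001, -0.   , -0.001,  0.002,  0.002]), 'tau': array([-0.0000e+00, -6.2544e+01,  4.9000e-02, -3.9161e+01,  1.6000e-02,
        1.0000e-02,  0.0000e+00]), 'position': array([ 0.191, -0.595,  0.231]), 'ee_rot': array([-0.698, -0.11 ,  0.699, -0.109]), 'ft_force': array([ 0.195, -0.23 , -0.07 ]), 'torque': array([ 0.036, -0.022,  0.038]), 'grip_width': np.float64(0.996)}
side black 0.41 [279.8 308.6] [ 0.2848 -0.2579  0.0447]
side black 0.4 [167.5 213.1] [0.2607 0.2742 0.0487]
side yellow 0.57 [343.  278.9] [ 0.4712 -0.3062  0.0742]
top black 0.68 [303.2 192.9] [ 0.5548 -0.0964  0.0646]
top black 0.49 [178.1 309.3] [0.2446 0.2384 0.0611]
top black 0.45 [378.1 303.4] [ 0.2561 -0.2899  0.066 ]
top yellow 0.68 [380.5 219.8] [ 0.4779 -0.3035  0.0751]
top white 0.64 [219.1 188. ] [0.5665 0.1326 0.0795]
top green 0.68 [302.1 192.8] [ 0.5557 -0.0936  0.0612]
top green 0.65 [267.3 236.5] [0.4401 0.0027 0.0194]
top green 0.5 [165.7 210.5] [0.5062 0.2759 0.0748]
```

View pics/top0.png

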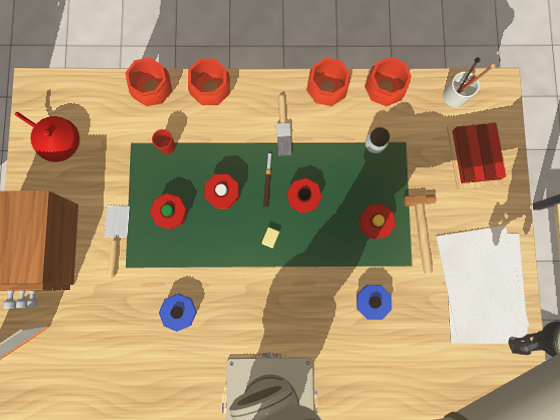

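View pics/side0.png

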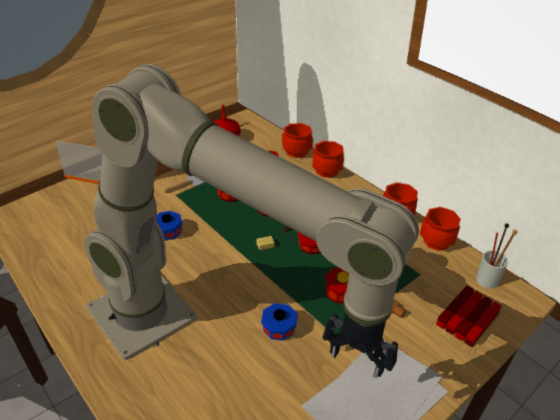

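```bash
cat >> h.py <<'E'
from scipy.spatial.transform import Rotation as Rn
def delta(target):
    o=monitor.get_obs();R=Rn.from_quat(o["ee_rot"]).as_matrix()
    return np.round(1000*R.T@(np.array(target)-np.array(o["position"])),1)
E
python3 - <<'E'
from h import *
im=np.load("top_i.npy");d=np.load("top_d.npy")
hsv=cv2.cvtColor(im,cv2.COLOR_BGR2HSV)
S={"black":((304,194),.065),"yellow":((378,220),.075),"white":((221,189),.085),"green":((167,211),.075)}
H,Sx,V=[hsv[...,i].astype(int) for i in range(3)]
M={"black":V<70,"yellow":(H>15)&(H<40)&(Sx>80),"white":(Sx<60)&(V>120),"green":(H>45)&(H<80)&(Sx>80)}
yy,xx=np.mgrid[:420,:560]
red=((H<10)|(H>170))&(Sx>120)
big=cv2.resize(im[150:260,140:420],None,fx=2.8,fy=2.8,interpolation=cv2.INTER_CUBIC);cv2.imwrite("pics/zoom.png",big)
for n,((u,v),z) in S.items():
    m=(M[n]&((xx-u)**2+(yy-v)**2<10**2))
    c=(xx[m].mean(),yy[m].mean())
    nn,l=cv2.connectedComponents((red|m).astype(np.uint8)*((xx-u)**2+(yy-v)**2<26**2).astype(np.uint8))
    bm=l==l[int(round(c[1])),int(round(c[0]))]
    print(n,m.sum(),np.round(c,1),np.round(pix2world("top",c,z=z-.001),4),"depth",np.round(pix2world("top",c,depth=np.median(d[m])),4))
o=monitor.get_obs();print(np.round(Rn.from_quat(o["ee_rot"]).as_matrix(),3))
E
```

```text
black 109 [304.2 193.7] [ 0.5527 -0.099   0.064 ] depth [ 0.5529 -0.0991  0.063 ]
yellow 121 [378.1 220. ] [ 0.4776 -0.2973  0.074 ] depth [ 0.4776 -0.2973  0.0739]
white 111 [220.6 189.3] [0.562  0.1281 0.084 ] depth [0.5622 0.1282 0.0827]
green 109 [166.7 209.8] [0.5083 0.2734 0.074 ] depth [0.5083 0.2734 0.0739]
[[ 0.     0.306 -0.952]
 [ 0.    -0.952 -0.306]
 [-1.    -0.    -0.   ]]
```

View pics/zoom.png

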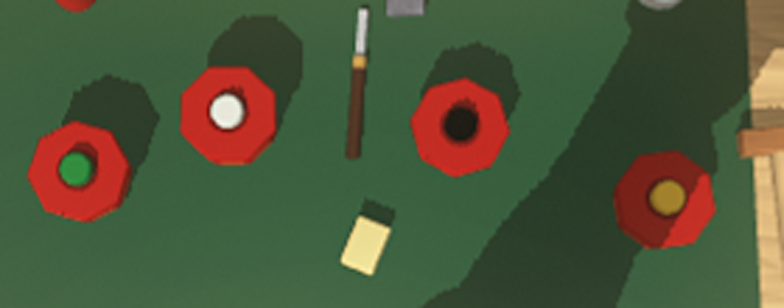

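Run:
```python
from h import *
print(delta([.5527,-.099,.13]))
```

```text
[ 101.3 -361.7 -495.9]
```

Request:
send_rows:
  grip: [255, 255, 255, 255, 255]
  offset:
    - [0, -24, -33]
    - [0, -48, -66]
    - [0, -72, -99]
    - [0, -96, -132]
    - [0, -120, -165]
  twist: [0, 0, 0, 0, 0]
  newtons: 40

```text
clock: 0.92
position: [0.3124, -0.4287, 0.2315]
ee_rot: [0.699, 0.109, -0.699, 0.11]
ft_force: [1.3, -0.1, 1.1]
grip_width: 0.299
```

Request:
send_rows:
  grip: [255, 255, 255, 255, 255]
  offset:
    - [0, -24, -33]
    - [0, -48, -66]
    - [0, -72, -99]
    - [0, -96, -132]
    - [0, -120, -165]
  twist: [0, 0, 0, 0, 0]

```text
clock: 1.33
position: [0.4328, -0.2639, 0.2317]
ee_rot: [0.699, 0.109, -0.698, 0.11]
ft_force: [1.2, -1.5, -0.1]
grip_width: 0.002
```

Request:
send_rows:
  grip: [255, 255, 255, 255, 255]
  offset:
    - [10, -24, -33]
    - [30, -48, -66]
    - [50, -72, -99]
    - [70, -96, -132]
    - [90, -120, -165]
  twist: [0, 0, 0, 0, 0]

```text
clock: 1.75
position: [0.5451, -0.1107, 0.1476]
ee_rot: [0.699, 0.109, -0.698, 0.109]
ft_force: [0.8, -1.0, -0.2]
grip_width: -0.004
```

Run:
```python
from h import *
o=monitor.get_obs();print({k:np.round(v,3) for k,v in o.items()})
print(delta([.5527,-.099,.10]))
im,d=viewer.camera("wrist");cv2.imwrite("pics/w1.png",im)
print(np.round(viewer.camera_model("wrist")["mount"],3))
```

```text
{'clock': np.float64(1.75), 'joint_pos': array([ 0.549,  0.286, -0.502,  1.731,  0.149,  1.161, -1.256]), 'joint_velocities': array([-0.689,  0.637, -0.184, -0.221,  0.383, -0.311, -0.989]), 'tau': array([  4.008, -59.259,  -5.46 , -34.059,  -1.068,   0.785,   2.052]), 'position': array([ 0.545, -0.111,  0.148]), 'ee_rot': array([ 0.699,  0.109, -0.698,  0.109]), 'ft_force': array([ 0.808, -1.016, -0.199]), 'torque': array([-0.056, -0.034, -0.04 ]), 'grip_width': np.float64(-0.004)}
[ 47.6  -8.8 -10.8]
[[ 0.001 -0.31   0.951 -0.143]
 [ 1.    -0.001 -0.001 -0.   ]
 [ 0.001  0.951  0.31  -0.08 ]
 [ 0.     0.     0.     1.   ]]
```

View pics/w1.png

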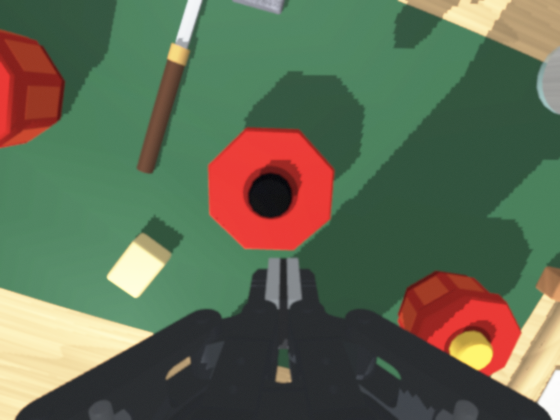

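The wrist view shows the black inlay at about (270,195), with the shut fingertips just short of it at (284,265). The arm was still settling when this was taken.

Request:
send_rows:
  grip: [255, 255, 255, 255, 255]
  offset:
    - [10, -2, -1]
    - [20, -2, -1]
    - [30, -2, -1]
    - [30, -2, -1]
    - [30, -2, -1]
  twist: [0, 0, 0, 0, 0]

```text
clock: 2.22
position: [0.5438, -0.1114, 0.1178]
ee_rot: [-0.698, -0.109, 0.699, -0.109]
ft_force: [0.4, 0.3, 0.2]
grip_width: -0.0
```

```bash
cat >> h.py <<'E'
def wristmeas(col,z,fn,guess):
    o=monitor.get_obs();im,d=viewer.camera("wrist");cv2.imwrite(fn,im)
    m=viewer.camera_model("wrist");K=np.array(m["camera_matrix"]);dist=np.array(m["distortion"])
    T=np.eye(4);T[:3,:3]=Rn.from_quat(o["ee_rot"]).as_matrix();T[:3,3]=o["position"];C=T@np.array(m["mount"])
    Ci=np.linalg.inv(C);g,_=cv2.projectPoints(np.array([[*guess,z]],float),cv2.Rodrigues(Ci[:3,:3])[0],Ci[:3,3],K,dist);g=g[0,0]
    hsv=cv2.cvtColor(im,cv2.COLOR_BGR2HSV);H,S,V=[hsv[...,i].astype(int) for i in range(3)]
    M={"black":V<40,"yellow":(H>15)&(H<40)&(S>80),"white":(S<60)&(V>120)}[col]
    yy,xx=np.mgrid[:420,:560];M=M&((xx-g[0])**2+(yy-g[1])**2<45**2)
    n,l,st,ce=cv2.connectedComponentsWithStats(M.astype(np.uint8))
    for i in 1+np.argsort(-st[1:,4])[:2]:
        p=cv2.undistortPoints(ce[i].reshape(1,1,2),K,dist)[0,0];w=C[:3,:3]@np.array([p[0],p[1],1]);org=C[:3,3]
        print(st[i],np.round(ce[i],1),np.round(org+w*(z-org[2])/w[2],4), "depth",np.round((org+w*np.median(d[l==i]))[2],4))
    print("guess px",g,"pos",np.round(o["position"],4),"f",np.round(o["ft_force"],2))
E
python3 - <<'E'
from h import *
wristmeas("black",.064,"pics/w2.png",(.5527,-.099))
print(delta([.5527,-.099,.065]))
E
```

```text
[ 244  181   48   49 1840] [267.9 205.1] [ 0.5585 -0.0967  0.064 ] depth 0.0638
guess px [268.75802476 214.64705174] pos [ 0.5438 -0.1114  0.1178] f [0.36 0.26 0.18]
[ 53.4  -9.  -11.7]
```

View pics/w2.png

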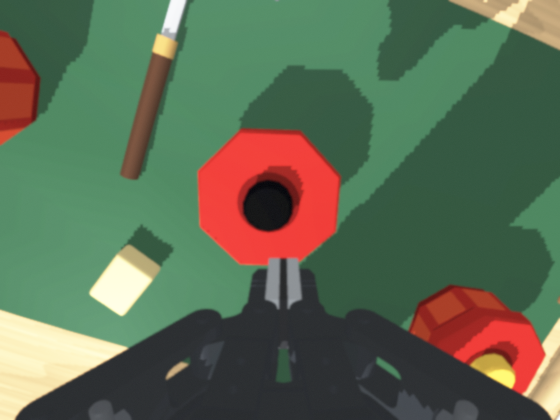

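Run:
```python
from h import *
o=monitor.get_obs()
m=viewer.camera_model("wrist");K=np.array(m["camera_matrix"]);dist=np.array(m["distortion"])
mt=np.array(m["mount"]);ti=np.linalg.inv(mt)
for p in ([0,0,0],[0,0,.011],[0,0,-.011]):
    print("tip",cv2.projectPoints(np.array([p],float),cv2.Rodrigues(ti[:3,:3])[0],ti[:3,3],K,dist)[0][0,0])
T=np.eye(4);T[:3,:3]=Rn.from_quat(o["ee_rot"]).as_matrix();T[:3,3]=o["position"];C=T@mt;Ci=np.linalg.inv(C)
def lidcontour(im,g,rad):
    hsv=cv2.cvtColor(im,cv2.COLOR_BGR2HSV);H,S,V=[hsv[...,i].astype(int) for i in range(3)]
    yy,xx=np.mgrid[:420,:560]
    # closed region: red + hole
    red=(((H<8)|(H>172))&(S>150)&(V>90)&((xx-g[0])**2+(yy-g[1])**2<rad**2)).astype(np.uint8)
    c=max(cv2.findContours(red,cv2.RETR_EXTERNAL,cv2.CHAIN_APPROX_NONE)[0],key=cv2.contourArea)
    return c
im=cv2.imread("pics/w2.png");c=lidcontour(im,(268,197),95);print(cv2.boundingRect(c))
p=cv2.undistortPoints(c.astype(float),K,dist)[:,0];w=(C[:3,:3]@np.c_[p,np.ones(len(p))].T).T
W=C[:3,3]+w*((.05-C[2,3])/w[:,2])[:,None]
h=cv2.convexHull(W[:,:2].astype(np.float32));mo=cv2.moments(h);print("wrist lid",mo['m10']/mo['m00'],mo['m01']/mo['m00'],"area",mo['m00'],"exp",.092**2*.8284)
im=np.load("top_i.npy");
for n,g,z in (("black",(304,194),.05),("yellow",(378,220),.06),("white",(221,189),.07)):
    c=lidcontour(im,g,26);print(cv2.boundingRect(c))
    W=np.array([pix2world("top",q[0].astype(float),z=z) for q in c])
    h=cv2.convexHull(W[:,:2].astype(np.float32));mo=cv2.moments(h);print(n,"top lid",mo['m10']/mo['m00'],mo['m01']/mo['m00'],"area",mo['m00'])
tm=viewer.camera_model("top");print("top cam at",-np.array(tm["R"]).T@tm["t"],"wrist cam",C[:3,3])
```

```text
tip [283.57944765 275.6654749 ]
tip [283.58334013 295.57125696]
tip [283.57506564 254.80244215]
(198, 129, 143, 136)
wrist lid 0.5571807080140665 -0.09661999497040491 area 0.006902376160718315 exp 0.0070115776
(287, 178, 35, 35)
black top lid 0.5521062556421665 -0.09871784376848707 area 0.006967466667853972
(359, 204, 36, 35)
yellow top lid 0.4763706512387137 -0.29646491148367526 area 0.007116534488577297
(204, 174, 35, 35)
white top lid 0.5609620657143135 0.12755891933773258 area 0.0070844143272039695
top cam at [ 0.28748137 -0.00245339  1.47129852] wrist cam [ 0.62047487 -0.08658823  0.26150944]
```

Run:
```python
from h import *
print(delta([.556,-.0975,.075]))
```

```text
[ 43.4  -9.5 -15.3]
```

Request:
send_rows:
  grip: [255, 255, 255, 255, 255]
  offset:
    - [10, -9.5, -15]
    - [25, -9.5, -15]
    - [42, -9.5, -15]
    - [42, -9.5, -15]
    - [42, -9.5, -15]
  twist: [0, 0, 0, 0, 0]

```text
clock: 2.68
position: [0.5556, -0.0969, 0.0763]
ee_rot: [-0.698, -0.109, 0.699, -0.109]
ft_force: [0.4, 0.3, 0.2]
grip_width: -0.001
```

Run:
```python
from h import *
wristmeas("black",.064,"pics/w3.png",(.556,-.0975))
```

```text
[ 256  227   57   42 1515] [284.6 246.4] [ 0.565  -0.0944  0.064 ] depth 0.0631
guess px [284.9751065  263.35879678] pos [ 0.5556 -0.0969  0.0763] f [0.44 0.28 0.24]
```

View pics/w3.png

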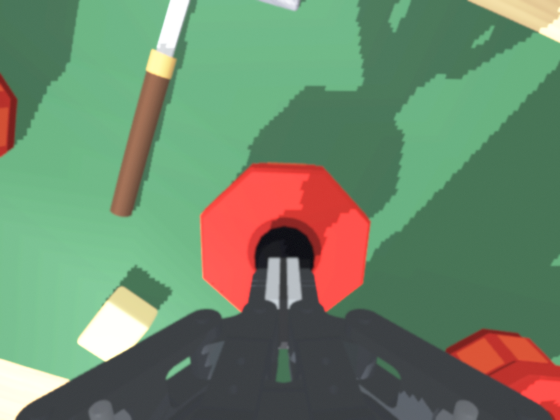

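Request:
send_rows:
  grip: [255, 255, 255, 255, 255]
  offset:
    - [4, 0, -2]
    - [8, 0, -2]
    - [11, 0, -2]
    - [13, 0, -2]
    - [15, 0, -2]
  twist: [0, 0, 0, 0, 0]

```text
clock: 3.15
position: [0.5579, -0.0958, 0.0612]
ee_rot: [0.699, 0.109, -0.699, 0.109]
ft_force: [-1.1, -1.3, 2.5]
grip_width: -0.0
```

Request:
send_rows:
  grip: [255, 255, 255, 255, 255]
  offset:
    - [1, 0, 0]
    - [2, 0, 0]
    - [3, 0, 0]
    - [4, 0, 0]
    - [5, 0, 0]
  twist: [0, 0, 0, 0, 0]

```text
clock: 3.57
position: [0.5579, -0.0958, 0.0562]
ee_rot: [0.699, 0.109, -0.699, 0.11]
ft_force: [-1.4, -0.5, 5.4]
grip_width: -0.001
```

Request:
send_rows:
  grip: [255, 255, 255, 255, 255]
  offset:
    - [0.5, 0, 0]
    - [1, 0, 0]
    - [1.5, 0, 0]
    - [1.5, 0, 0]
    - [1.5, 0, 0]
  twist: [0, 0, 0, 0, 0]

```text
clock: 3.98
position: [0.5579, -0.0958, 0.0551]
ee_rot: [0.699, 0.109, -0.699, 0.11]
ft_force: [-2.3, -0.4, 8.8]
grip_width: -0.002
```

Request:
send_rows:
  grip: [255, 255, 255, 255, 255]
  offset:
    - [-3, 0, 0]
    - [-8, 0, 0]
    - [-20, 0, 0]
    - [-50, 0, 0]
    - [-80, 0, 0]
  twist: [0, 0, 0, 0, 0]

```text
clock: 4.4
position: [0.5569, -0.0953, 0.1352]
ee_rot: [-0.698, -0.11, 0.699, -0.109]
ft_force: [0.0, -0.1, 0.1]
grip_width: 0.001
```

Run:
```python
from h import *
print(delta([.480,-.295,.135]))
wristmeas("black",.057,"pics/w4.png",(.557,-.0965))
```

```text
[  0.2 166.5 134.3]
[ 265  199   42   41 1325] [285.5 219.1] [ 0.5577 -0.0964  0.057 ] depth 0.0574
[283 261   1   1   1] [283. 261.] [ 0.5263 -0.1047  0.057 ] depth 0.1429
guess px [285.28508244 220.07275534] pos [ 0.5569 -0.0953  0.1352] f [ 0.05 -0.1   0.14]
```

View pics/w4.png

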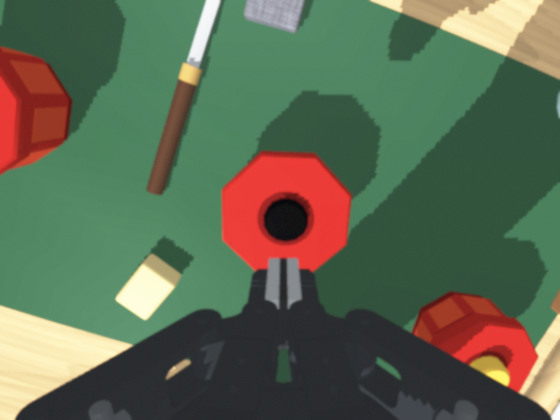

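The black inlay, at (285,219), now sits low in its lid. Its depth height is 57.4 mm against 57 mm for home. Yellow is next.

Request:
send_rows:
  grip: [255, 255, 255, 255, 255]
  offset:
    - [0, 30, 24]
    - [0, 60, 48]
    - [0, 90, 72]
    - [0, 120, 96]
    - [0, 150, 120]
  twist: [0, 0, 0, 0, 0]

```text
clock: 4.87
position: [0.4887, -0.2767, 0.1355]
ee_rot: [0.699, 0.109, -0.698, 0.11]
ft_force: [0.3, -1.4, 0.0]
grip_width: -0.004
```

Request:
send_rows:
  grip: [255, 255, 255, 255, 255]
  offset:
    - [0, 16, 12]
    - [0, 16, 12]
    - [0, 16, 12]
    - [0, 16, 12]
    - [0, 16, 12]
  twist: [0, 0, 0, 0, 0]

```text
clock: 5.28
position: [0.4837, -0.2926, 0.1349]
ee_rot: [0.699, 0.11, -0.698, 0.11]
ft_force: [0.2, 0.4, 0.2]
grip_width: 0.001
```

Run:
```python
from h import *
wristmeas("yellow",.074,"pics/w5.png",(.482,-.295))
print(delta([.482,-.295,.085]))
```

```text
[ 264  205   48   51 1932] [287.5 230.1] [ 0.4838 -0.2952  0.074 ] depth 0.0741
guess px [286.26607805 232.46238034] pos [ 0.4837 -0.2926  0.1349] f [0.17 0.39 0.17]
[49.9  1.8  2.3]
```

View pics/w5.png

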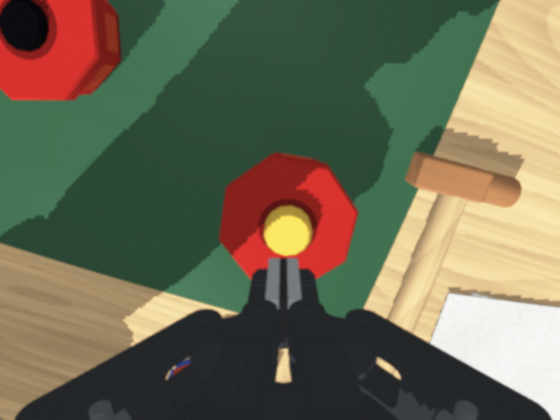

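The yellow inlay is at (287,230), with its top at 74.1 mm, so it's still up. I'm pressing it now.

Request:
send_rows:
  grip: [255, 255, 255, 255, 255]
  offset:
    - [15, 2, 1.5]
    - [30, 2, 1.5]
    - [42, 2, 1.5]
    - [50, 2, 1.5]
    - [55, 2, 1.5]
  twist: [0, 0, 0, 0, 0]

```text
clock: 5.75
position: [0.482, -0.2956, 0.0785]
ee_rot: [-0.698, -0.11, 0.699, -0.109]
ft_force: [-0.1, -0.0, 0.5]
grip_width: -0.003
```

Request:
send_rows:
  grip: [255, 255, 255, 255, 255]
  offset:
    - [3, 0, 0]
    - [5, 0, 0]
    - [7, 0, 0]
    - [8, 0, 0]
    - [9, 0, 0]
  twist: [0, 0, 0, 0, 0]

```text
clock: 6.17
position: [0.4824, -0.2964, 0.0711]
ee_rot: [0.699, 0.109, -0.698, 0.11]
ft_force: [-0.1, 0.7, 1.5]
grip_width: 0.001
```

Request:
send_rows:
  grip: [255, 255, 255, 255, 255]
  offset:
    - [1, 0, 0]
    - [2, 0, 0]
    - [3, 0, 0]
    - [4, 0, 0]
    - [5, 0, 0]
  twist: [0, 0, 0, 0, 0]

```text
clock: 6.58
position: [0.4824, -0.2964, 0.0659]
ee_rot: [0.699, 0.109, -0.698, 0.11]
ft_force: [-1.6, 1.4, 6.1]
grip_width: 0.001
```

Request:
send_rows:
  grip: [255, 255, 255, 255, 255]
  offset:
    - [0.5, 0, 0]
    - [1, 0, 0]
    - [1, 0, 0]
    - [1, 0, 0]
    - [1, 0, 0]
  twist: [0, 0, 0, 0, 0]

```text
clock: 7.0
position: [0.4824, -0.2964, 0.0652]
ee_rot: [0.699, 0.109, -0.698, 0.11]
ft_force: [-0.7, 2.2, 7.4]
grip_width: -0.002
```

Request:
send_rows:
  grip: [255, 255, 255, 255, 255]
  offset:
    - [-3, 0, 0]
    - [-8, 0, 0]
    - [-20, 0, 0]
    - [-55, 0, 0]
    - [-90, 0, 0]
  twist: [0, 0, 0, 0, 0]

```text
clock: 7.42
position: [0.4809, -0.2961, 0.1551]
ee_rot: [-0.698, -0.11, 0.699, -0.109]
ft_force: [1.5, -1.0, 0.8]
grip_width: 0.002
```

Run:
```python
from h import *
wristmeas("yellow",.067,"pics/w6.png",(.483,-.295))
print(delta([.5665,.130,.155]))
```

```text
[ 263  192   43   43 1470] [283.8 212.9] [ 0.4825 -0.2957  0.067 ] depth 0.067
guess px [283.10468355 212.01622966] pos [ 0.4809 -0.2961  0.1551] f [ 1.49 -1.    0.82]
[   7.3 -382.3 -208.8]
```

View pics/w6.png

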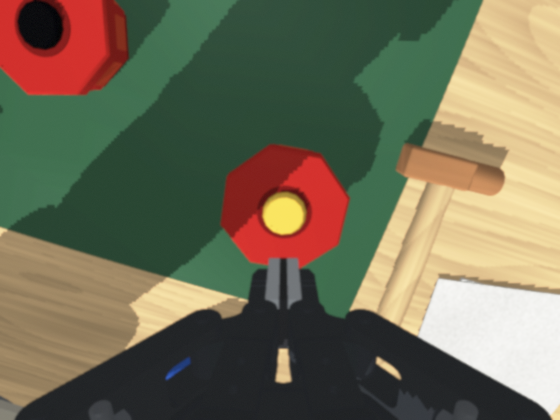

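Yellow, at (284,213), is home: its depth height is 67.0 mm. White is next.

Request:
send_rows:
  grip: [255, 255, 255, 255, 255]
  offset:
    - [0, -35, -19]
    - [0, -70, -38]
    - [0, -105, -57]
    - [0, -140, -76]
    - [0, -175, -95]
  twist: [0, 0, 0, 0, 0]

```text
clock: 7.88
position: [0.519, -0.0993, 0.1554]
ee_rot: [0.699, 0.109, -0.698, 0.11]
ft_force: [1.3, 0.1, -1.4]
grip_width: -0.002
```

Request:
send_rows:
  grip: [255, 255, 255, 255, 255]
  offset:
    - [0, -35, -19]
    - [0, -70, -38]
    - [0, -105, -57]
    - [0, -140, -76]
    - [0, -175, -95]
  twist: [0, 0, 0, 0, 0]

```text
clock: 8.3
position: [0.5562, 0.0964, 0.1554]
ee_rot: [0.699, 0.109, -0.698, 0.109]
ft_force: [1.2, 0.6, -0.1]
grip_width: 0.002
```

Request:
send_rows:
  grip: [255, 255, 255, 255, 255]
  offset:
    - [0, -30, -18]
    - [0, -30, -18]
    - [0, -30, -18]
    - [0, -30, -18]
    - [0, -30, -18]
  twist: [0, 0, 0, 0, 0]

```text
clock: 8.72
position: [0.5641, 0.1272, 0.1547]
ee_rot: [-0.699, -0.108, 0.699, -0.109]
ft_force: [-0.7, -0.4, -0.5]
grip_width: 0.004
```

Run:
```python
from h import *
wristmeas("white",.084,"pics/w7.png",(.5665,.130))
print(delta([.5665,.130,.095]))
```

```text
[ 256  192   47   48 1773] [279.4 215.4] [0.5689 0.1315 0.084 ] depth 0.0833
[269 259  11   6  52] [274.1 261.2] [0.5353 0.1249 0.084 ] depth 0.1632
guess px [280.48617101 219.3484093 ] pos [0.5641 0.1272 0.1547] f [-0.69 -0.36 -0.48]
[59.7 -2.  -3.2]
```

View pics/w7.png

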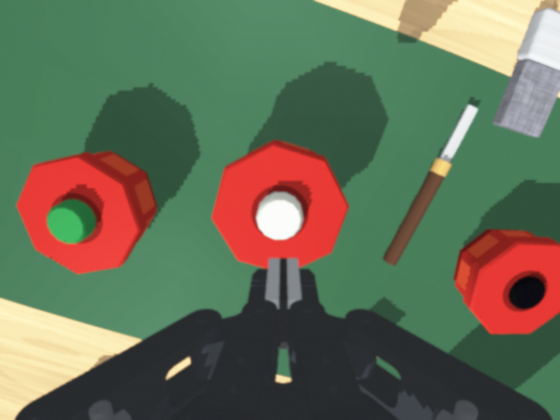

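The white inlay is at (279,215), with its top at 83.3 mm, so it's still up. I'm pressing it now.

Request:
send_rows:
  grip: [255, 255, 255, 255, 255]
  offset:
    - [20, -2.5, -5]
    - [38, -2.5, -5]
    - [52, -2.5, -5]
    - [60, -2.5, -5]
    - [65, -2.5, -5]
  twist: [0, 0, 0, 0, 0]

```text
clock: 9.18
position: [0.5676, 0.1316, 0.0887]
ee_rot: [-0.698, -0.109, 0.699, -0.109]
ft_force: [0.2, -1.4, -0.3]
grip_width: -0.003
```

Request:
send_rows:
  grip: [255, 255, 255, 255, 255]
  offset:
    - [3, 0, 0]
    - [5, 0, 0]
    - [7, 0, 0]
    - [8, 0, 0]
    - [9, 0, 0]
  twist: [0, 0, 0, 0, 0]

```text
clock: 9.6
position: [0.5683, 0.1327, 0.0812]
ee_rot: [0.699, 0.109, -0.698, 0.11]
ft_force: [0.2, -0.4, 1.5]
grip_width: 0.0
```

Request:
send_rows:
  grip: [255, 255, 255, 255, 255]
  offset:
    - [1, 0, 0]
    - [2, 0, 0]
    - [3, 0, 0]
    - [3, 0, 0]
    - [3, 0, 0]
  twist: [0, 0, 0, 0, 0]

```text
clock: 10.02
position: [0.568, 0.133, 0.0776]
ee_rot: [0.699, 0.11, -0.698, 0.109]
ft_force: [0.8, -1.1, 1.0]
grip_width: -0.0
```

Request:
send_rows:
  grip: [255, 255, 255, 255, 255]
  offset:
    - [1, 0, 0]
    - [2, 0, 0]
    - [2.5, 0, 0]
    - [2.5, 0, 0]
    - [2.5, 0, 0]
  twist: [0, 0, 0, 0, 0]

```text
clock: 10.43
position: [0.568, 0.1329, 0.0755]
ee_rot: [0.699, 0.109, -0.698, 0.109]
ft_force: [-0.5, -1.9, 7.3]
grip_width: -0.002
```

Request:
send_rows:
  grip: [255, 255, 255, 255, 255]
  offset:
    - [0.5, 0, 0]
    - [0.5, 0, 0]
    - [0.5, 0, 0]
    - [0.5, 0, 0]
    - [0.5, 0, 0]
  twist: [0, 0, 0, 0, 0]

```text
clock: 10.85
position: [0.568, 0.133, 0.0751]
ee_rot: [0.699, 0.109, -0.698, 0.11]
ft_force: [-1.2, -1.8, 7.4]
grip_width: 0.001
```

Request:
send_rows:
  grip: [255, 255, 255, 255, 255]
  offset:
    - [-3, 0, 0]
    - [-8, 0, 0]
    - [-20, 0, 0]
    - [-55, 0, 0]
    - [-90, 0, 0]
  twist: [0, 0, 0, 0, 0]

```text
clock: 11.27
position: [0.5666, 0.1329, 0.165]
ee_rot: [-0.697, -0.11, 0.7, -0.11]
ft_force: [1.0, 0.3, 0.2]
grip_width: -0.002
```

Request:
send_rows:
  grip: [255, 255, 255, 255, 255]
  offset:
    - [-30, 0, 30]
    - [-60, 0, 60]
    - [-90, 0, 80]
    - [-90, 0, 80]
    - [-90, 0, 80]
  twist: [0, 0, 0, 0, 0]

```text
clock: 11.68
position: [0.4918, 0.1085, 0.2573]
ee_rot: [0.7, 0.109, -0.697, 0.11]
ft_force: [0.2, -0.6, -0.4]
grip_width: -0.0
```

Run:
```python
from h import *
o=monitor.get_obs();im,d=viewer.camera("wrist");cv2.imwrite("pics/w8.png",im)
m=viewer.camera_model("wrist");K=np.array(m["camera_matrix"]);dist=np.array(m["distortion"])
T=np.eye(4);T[:3,:3]=Rn.from_quat(o["ee_rot"]).as_matrix();T[:3,3]=o["position"];C=T@np.array(m["mount"]);Ci=np.linalg.inv(C)
ti,td=viewer.camera("top");cv2.imwrite("pics/top1.png",ti)
for n,p in (("black",(.5575,-.0965,.057)),("yellow",(.4825,-.2955,.067)),("white",(.568,.1315,.077)),("green",(.513,.2765,.074))):
    for nm,dd,g in (("wrist",d,cv2.projectPoints(np.array([p]),cv2.Rodrigues(Ci[:3,:3])[0],Ci[:3,3],K,dist)[0][0,0]),
      ("top",td,None)):
        if g is None:
            tm=viewer.camera_model("top");g=cv2.projectPoints(np.array([[p[0]-.005,p[1]-.002,p[2]]]),cv2.Rodrigues(np.array(tm["R"]))[0],np.array(tm["t"],float),np.array(tm["camera_matrix"]),np.array(tm["distortion"]))[0][0,0]
        u,v=int(round(g[0])),int(round(g[1]))
        if not(5<u<555 and 5<v<415): print(n,nm,"out");continue
        z=np.median(dd[v-3:v+4,u-3:u+4])
        if nm=="top": w=pix2world("top",g,depth=z)
        else:
            q=cv2.undistortPoints(np.array(g).reshape(1,1,2),K,dist)[0,0];w=C[:3,:3]@np.array([q[0],q[1],1])*z+C[:3,3]
        print(n,nm,(u,v),np.round(w,4))
d0=cv2.absdiff(cv2.imread("pics/top0.png"),ti);print(np.round(o["position"],3))
```

```text
black wrist (484, 181) [ 0.5575 -0.0962  0.0575]
black top (304, 194) [ 0.5527 -0.0986  0.0557]
yellow wrist out
yellow top (378, 220) [ 0.4775 -0.2975  0.0668]
white wrist (284, 101) [0.568  0.1315 0.0776]
white top (220, 189) [0.4491 0.0749 0.6536]
green wrist (121, 112) [0.5132 0.2759 0.0754]
green top (166, 210) [0.5079 0.2744 0.0744]
[0.492 0.108 0.257]
```

View pics/w8.png

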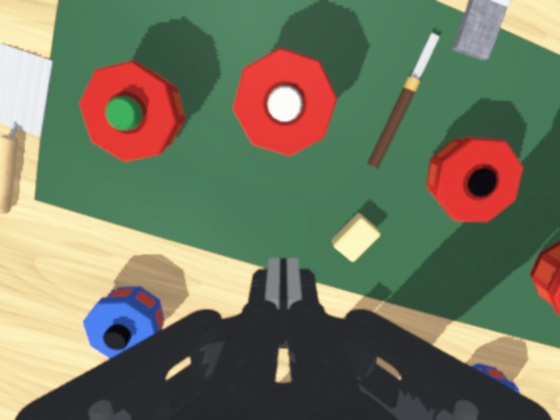

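View pics/top1.png

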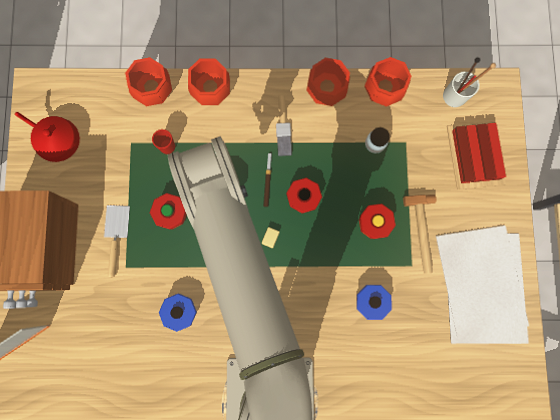

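Black, yellow and white are all down: wrist view puts white at (284,101) with its top at 77.6 mm and black at (484,181) at 57.5 mm, and the top view puts yellow at (378,220) at 66.8 mm. Green is still up at about 75 mm. Nothing has moved and the arm is clear.

```bash
python3 -c "
from h import *
print(manip.hand_in())"
```

```text
the job is handed in; nothing more can be done
None
```

I pressed the black, yellow and white inlays home, in that order, with the shut fingertips, and handed the job in at about 12 s on the robot's clock. Peak upward force was 8.8 N on black and 7.4 N on yellow and on white, enough to reach the sprung cushion each time.

| Inlay | Last measured top height | Expected |
|---|---|---|
| Black | 57.5 mm (wrist), 55.7 mm (top) | 57 mm when home |
| Yellow | 67.0 mm (wrist), 66.8 mm (top) | 67 mm when home |
| White | 77.6 mm (wrist) | 77 mm when home |
| Green | 75.4 mm (wrist), 74.4 mm (top) | 73.5–75 mm when untouched |

By eye, the boxes and the other items stood where they started in the last pictures. The arm was clear of everything at hand-in.

- **Cameras disagreed:** the top and wrist cameras differed by about 5 mm in x and 2 mm in y. I used the wrist camera, which agreed with the fingertip position.
- **Not checked:** in the last top view the arm hid the white box, so white's final height comes from the wrist camera only.

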